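# Move the battery pack from the charger to the stirrer

### The job

Take the charged battery pack out of the charger by pressing the charger's spring catch and drawing the pack back along its rail until it is clear. Then slide it into the rail of the stirrer until that catch clicks shut behind it, and let go. Work gently: feel for the click and do not ram the pack against its stop, keep the pack upright, and leave the timer, marker and tape roll where they are.

Things in the scene. Friction and masses are not known exactly. Their poses are not given: they have to be found in the camera images.
- charger: Fixed white dock, holds the pack at the start: flat bed (top 12 mm up, 92 mm wide, x = -115 to 37 mm in its frame), behind it a low grey box (44 mm high, x = 42 to 90). Origin on the worktop below the centre of a pack fully home; +x = the way a pack slides in, +y = the catch's side, z up. Its rail is the same as the stirrer's, at the same places in its frame.
- stirrer: Fixed mini stirrer, empty at the start: the same white bed, and behind it a grey housing 50 mm high, 100 mm wide (x = 42 to 110) with a round plate on top and a knob on its side. Origin on the worktop below the centre of a pack at its nominal home; +x = the way a pack slides in, +y = the catch's side, z up.
- charger_rail (a point): Point on the charger's bed, 12 mm above its origin. A pack freed by the catch is pushed out by a sprung pin in the end stop (about 9 N at home, 4 N after 14 mm): it pops out some 12 to 25 mm and stays there in the rail, held down by the lips, to be drawn on out along -x. It is clear of tooth and lips, and may be lifted, once its centre is at x = -80 or less.
- stirrer_rail (a point): Point on the stirrer's bed, 12 mm above its origin: nominal home. End stop, pin and catch are clamped together anywhere from 14 mm nearer the mouth (-x) to 3 mm farther in, which is not measured: home is where the catch clicks, and the hard stop comes 1.5 mm beyond. The sprung pin in the stop meets the pack 14 mm before home and resists with 4 N, growing to about 9 N.
- stirrer_mouth (a point): Point on the stirrer's bed at x = -80 mm, y = 0. A pack is set down with its centre here or up to 10 mm farther out, then slid in along +x. Guides 8 mm high lead it: 92 mm apart at x = -82, narrowing to 66 at x = -36, then straight. From x = -5 to 37 lips hold its flanges down (underside 10 mm above the bed, 49 mm apart, top 28 mm above the worktop).
- charger_pad (a point): Middle of the top of the charger's catch pad: a 24 x 24 mm ribbed steel pad beside the rail, in the charger's frame at x = -25.5, y = 74, z = 26 mm. Pressed straight down (5 to 8 N lets go and takes it fully down, 8 mm of travel, then a hard stop) it lifts the tooth at the other end of the seesaw; the spring brings it back.
- charger_catch (a joint): Angle of the charger's catch (rad): 0 = tooth down (shut), 0.36 = pad fully pressed. Above about 0.25 the pack is free. With the tooth resting on the flange of a pack that is not home it reads about 0.2 to 0.3.
- stirrer_catch (a joint): Angle of the stirrer's catch, read like the charger's; it needs no pressing, the pack's flange lifts its tooth. It reads 0.2 to 0.3 while a pack (centre from about x = -45 on) is sliding in beneath it, and drops back to 0 with a click when the pack is home (centre between x = -17 and 4).
- pack_grip (a point): Middle of the rib on the grey battery pack (80-160 g): rib 40 long (x), 18 wide (y), 34 high (z); this point is 52 mm above the pack's underside, 17 below the rib's top. Body below it 70 x 44 x 34, foot flanges 62 across, 8 thick, x = -15 to 35. x = the end that goes in first. Home: 64 mm above the dock's origin. Sliding in takes 2-5 N where it lifts the tooth, 7-13 N at the end.
- timer_mid (a point): Centre of the loose white timer, 55 x 70 x 18 mm, lying between the docks. To be left alone.
- marker_mid (a point): Centre of the loose marker pen, 141 mm long, 12 mm thick, lying between the docks. To be left alone.
- tape_mid (a point): Centre of the loose tape roll, 75 mm across, 19 mm high, on the left. To be left alone.
- pack: The same battery pack; this point is under the centre of its underside, axes as for the rib.
Not all that is in view belongs to the job. What is meant by the pack is not yellow, and is the larger of those in its own colour.

How it is judged:
By the outcome, as a careful person would: the job done as asked, in the order asked, and still so for the second after the job is handed in, with the robot touching nothing.
It also fails if it takes over 72 s, if anything falls off the work surface, if the arm or the gripper's body presses on something with over 40 N, if the wrist force passes 120 N, or if a joint passes its speed limit or range.

### The arm

A 6-joint arm with a two-finger parallel gripper is mounted at the origin on a cart in front of the work surface, level with it; the furniture and walls round the work are solid. World frame = base frame: x ahead of the robot, y to its left, z up, the work surface at z = 0. Lengths are in mm, angles in rad, forces in N, time in s.
With the tool pointing down it reaches from about 400 to 925 mm from the base axis. Payload 12.5 kg.
Tool frame: the origin (TCP) lies midway between the tips of the shut fingers; the grasp point (between the pads) lies 19 mm behind it (env.tcp_to_grasp is the distance from the TCP to the grasp point, in mm); z points along the fingers, y is the line along which they close (so a half turn about z gives the same grasp; the last joint's range is limited). The gripper opens to 95 mm and grips with 3 to 60 N. Pads are 20 mm wide; open, the fingers measure 119 mm over their backs; the gripper's body (75 mm by 180 mm) begins 59 mm behind the grasp point.
Start: joints at [1.231, 0.491, 1.559, -0, 1.092, -0.106], TCP at [144.779, 608.018, 214.661] pointing down, gripper open.
Joint ranges: [-3.1, 3.1], [-0.84, 2.19], [0.05, 2.79], [-1.13, 4.28], [0.06, 2.93], [-2.69, 2.69]. Speed limits (rad/s): [2.22, 2.22, 2.79, 3.14, 3.14, 3.14].

### API

Orientations are given as [roll, pitch, yaw] about the fixed x, y, z axes, in that order (R = Rz(yaw) Ry(pitch) Rx(roll)).
In Python, from cell import env gives the robot as it stands. The module is installed in compiled form; this text tells all that it offers.
- The arm moves only by the tool step_arm, never from a script. Its argument "plan" is a list that holds one entry, the list of rows, each a list of 5 numbers: the shift along the tool's x, y, z in mm, then the turn about the tool's z in degrees, then the opening, from -1 (shut) to 1 (fully open). A call has 1 to 8 rows; each row is the pose to reach, as a shift and turn from the pose commanded when the call began, along the tool's axes at that moment; what a row does not reach only later rows make up. A row lasts 1/12 s, in which the tool goes at most 41.7 mm and 7.16 degrees, less where a joint would pass 70% of its speed; a pose out of reach is approached as far as the arm can. A call with a gripper value outside its range is refused whole. The fingers move at their own pace and stop on an object; the grip force is fixed at half the most. Time passes only in rows, so rows that repeat a pose let the fingers close. It gives the time, the measured TCP pose, the force, the opening and the grip force at its end, in the units of the state.
- env.state(): the state, without advancing time (a new reading comes with each control period).
- env.read_camera(name): name is "side" or "top" or "wrist"; returns the picture (400x640x3 uint8, blue, green, red); there is no depth.
- env.get_calibration(name): a dict with "K" (3x3 intrinsics, pixels), "D" ([k1, k2, p1, p2, k3] as OpenCV has them; the pictures are not rectified), "extrinsics" (4x4, takes a point from world to camera coordinates). Camera axes: x right, y up, looking along -z (the intrinsics and any distortion apply to the point x, -y, -z); pixel columns grow to the right and rows downward; lengths in mm; the calibration is good to about 2 mm. A picture is of the moment at which its call begins: read the wrist's pose just before it. get_calibration takes no time and is no camera call; for the wrist camera it gives the pose at the moment of the call.
- env.job_done(): hands the job in; it is judged then, once.
The state is a dict: "t": time; "joints": joint angles; "qvel": joint speeds; "tau": joint torques, N m; "eef_pos": TCP position; "tcp_rot": TCP orientation; "ft_force": force on the tool from outside, world axes, zero at the start; "moment": the same for the moment, N m; "opening": opening from 0.0 (shut) to 1.0 (fully open); "grip_force": force on a finger pad.
Only numpy, scipy, OpenCV 4.12 (cv2) and the standard library are available. Lean on these libraries where they do the work, as an engineer would, in place of code of your own. Each camera call takes 0.05 s, during which the arm holds its last target. There are 200 camera calls.

## Working session

There is one attempt and no reset: what is moved stays moved. The work goes in short steps, Python scripts to look and compute and a tool call to move; the robot and the scene stay as the last step left them, time stands still between calls to the robot, and variables do not carry over. Pictures are saved under pics/ and viewed, at most 10 in all, crops included, and the job is handed in when it is done.

Besides the shell and the picture viewer there is one more tool, called after ">>>" by a JSON object that holds its "name" and its "arguments", one argument or row to a line. step_arm: Moves the arm, as the interface text tells. Its arguments: {"type":"object","properties":{"plan":{"type":"array"}},"required":["plan"]}

```bash
mkdir -p pics; cat > h.py <<'E'
import numpy as np, cv2
from cell import env
def shot(n,f):
    im=env.read_camera(n); cv2.imwrite(f'pics/{f}.png',im); return im
def ray(c,u,v):
    K=np.array(c['K'],float);D=np.array(c['D'],float);E=np.array(c['extrinsics'],float)
    x,y=cv2.undistortPoints(np.array([[[u,v]]],float),K,D)[0,0]
    R=E[:3,:3];t=E[:3,3]
    return -R.T@t, R.T@np.array([x,-y,-1.0])
def onz(c,u,v,z):
    o,d=ray(c,u,v); return o+d*(z-o[2])/d[2]
def proj(c,p):
    K=np.array(c['K'],float);D=np.array(c['D'],float);E=np.array(c['extrinsics'],float)
    q=E[:3,:3]@np.array(p,float)+E[:3,3]; q=np.array([q[0],-q[1],-q[2]])
    return cv2.projectPoints(q.reshape(1,1,3),np.zeros(3),np.zeros(3),K,D)[0].ravel()
E
python3 - <<'E'
from h import *
a=shot('top','top0');b=shot('side','side0')
s=env.state();print(s);print(env.tcp_to_grasp)
for n in('top','side'):
    c=env.get_calibration(n);print(n,ray(c,320,200))
E
```

```text
{'t': 0.1, 'joints': array([ 1.23141609e+00,  4.91498039e-01,  1.55940697e+00,  2.45291163e-06,
        1.09168421e+00, -1.05583714e-01]), 'qvel': array([ 0.0011007 , -0.00068512, -0.00092555, -0.00148221, -0.00384465,
       -0.00090111]), 'tau': array([ 2.35268126e-03, -6.13622260e+01, -2.58606505e+01,  6.93755108e-02,
        4.69785067e-02, -1.12409664e-04]), 'eef_pos': array([144.68914193, 607.79562778, 214.11459219]), 'tcp_rot': array([-3.14060186e+00, -1.07189921e-04,  2.90779494e+00]), 'ft_force': array([ 0.33061514, -0.21488654, -0.59895347]), 'moment': array([ 0.00471772,  0.01566363, -0.0550926 ]), 'grip_force': 0.0, 'opening': 1.000404181280135}
18.8
top (array([ 273.73265448,  139.88553832, 1259.99344596]), array([ 0.15830021,  0.01080951, -0.9873331 ]))
side (array([  97.78726813, -879.56206454,  947.08210713]), array([ 0.28170998,  0.72972846, -0.62305148]))
```

View pics/top0.png

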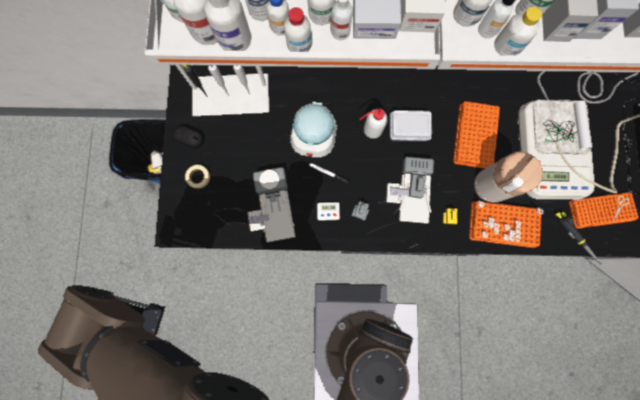

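View pics/side0.png

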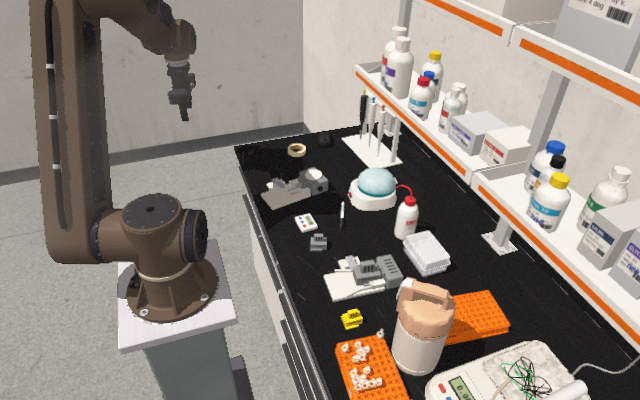

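Candidates for the pack: the grey one in the charger (top 413,182), a smaller loose grey block (361,211) and a yellow one (450,216). By the description it is the one in the charger. The stirrer is at (271,205), the timer at (328,211), the marker at (328,172) and the tape at (197,176). I'll check this in a close crop.

```bash
python3 - <<'E'
import cv2,numpy as np
a=cv2.imread('pics/top0.png')
b=cv2.resize(a[145:245,375:465],None,fx=5,fy=5,interpolation=cv2.INTER_CUBIC)
c=cv2.resize(a[155:255,240:310],None,fx=5,fy=5,interpolation=cv2.INTER_CUBIC)
c=np.clip(c.astype(float)*1.5,0,255).astype(np.uint8)
cv2.imwrite('pics/crop1.png',np.hstack([b,c]))
E
```

```text
(no output)
```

View pics/crop1.png

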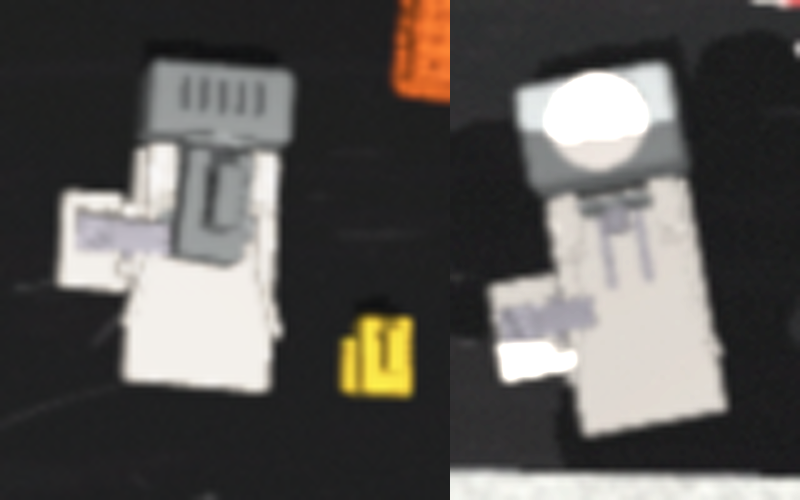

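The crop confirms it. The large grey pack sits in the charger, with the pad on the left at crop (95,232). The stirrer's bed is empty, and its front corners are at crop (585,436) and (727,410).

```bash
python3 - <<'E'
from h import *
c=env.get_calibration('top')
ch=[((123,380),(-115,46),12),((271,391),(-115,-46),12),((155,58),(90,46),44),((297,70),(90,-46),44),((240,262),(-35,-9),None)]
st=[((585,436),(-115,46),12),((727,410),(-115,-46),12),((516,95),(110,50),50),((667,63),(110,-50),50)]
for n,L,off in(('ch',ch,(375,145)),('st',st,(240-90,155))):
    P=[];Q=[]
    for (u,v),m,z in L:
        if z is None: continue
        p=onz(c,off[0]+u/5-.4,off[1]+v/5-.4,z);P.append(p[:2]);Q.append(m);print(n,m,p.round(1))
    P=np.array(P);Q=np.array(Q,float)
    a=P-P.mean(0);b=Q-Q.mean(0)
    th=np.arctan2((b[:,0]*a[:,1]-b[:,1]*a[:,0]).sum(),(a*b).sum())
    R=np.array([[np.cos(th),-np.sin(th)],[np.sin(th),np.cos(th)]])
    t=P.mean(0)-R@Q.mean(0)
    print(n,'th',np.degrees(th),'t',t,'res',(P-(Q@R.T+t)).round(1).tolist())
    pad=R@[-25.5,74]+t;print('pad',pad, 'mouth',R@[-80,0]+t)
c=env.get_calibration('wrist');print(ray(c,320,200),env.state()['eef_pos'])
E
```

```text
ch (-115, 46) [ 411.5 -103.8   12. ]
ch (-115, -46) [ 406.2 -199.1   12. ]
ch (90, 46) [ 617.6 -120.5   44. ]
ch (90, -46) [ 611.3 -212.    44. ]
ch th -4.016806314960296 t [ 524.11710716 -159.72562509] res [[-1.2, 2.0], [0.1, -1.5], [0.5, -0.4], [0.6, -0.0]]
pad [503.86337879 -84.1211511 ] mouth [ 444.31362348 -154.12169855]
st (-115, 46) [334.5 322.2  12. ]
st (-115, -46) [353.  231.5  12. ]
st (110, 50) [549.1 370.1  50. ]
st (110, -50) [572.  274.1  50. ]
st th 11.919376721658612 t [454.60011095 299.98928274] res [[1.9, 0.9], [1.4, 0.2], [-2.8, -1.5], [-0.6, 0.3]]
pad [414.36631462 367.12713817] mouth [376.32497547 283.46647528]
(array([ 67.62981865, 627.46694412, 383.67130591]), array([ 0.28052384, -0.05751091, -0.95817494])) [144.68914193 607.79562778 214.11459219]
```

```bash
cat >> h.py <<'E'
def to(x,y,z,yaw=None):
    s=env.state();p=s['eef_pos'];w=s['tcp_rot'][2]
    d=np.array([x,y,z])-p
    t=[d[0]*np.cos(w)+d[1]*np.sin(w), d[0]*np.sin(w)-d[1]*np.cos(w), -d[2]]
    a=0 if yaw is None else -((yaw-np.degrees(w)+180)%360-180)
    print('shift',np.round(t,1),'turn',round(a,1),'t',s['t'],'pos',p.round(1),'yaw',round(np.degrees(w),2),'F',s['ft_force'].round(1))
E
python3 -c "
from h import *
to(385,290,230,192)"
```

```text
shift [-307.4 -253.5  -15.9] turn -25.4 t 0.1 pos [144.7 607.8 214.1] yaw 166.6 F [ 0.3 -0.2 -0.6]
```

>>> {"name": "step_arm", "arguments": {
  "plan": [
    [[-38,-31,-2,-3,-1],[-76,-63,-4,-6,-1],[-115,-95,-6,-10,-1],[-153,-127,-8,-13,-1],[-192,-158,-10,-16,-1],[-230,-190,-12,-19,-1],[-269,-222,-14,-22,-1],[-307,-254,-16,-25,-1]]
  ]
}}

```text
t: 0.77
eef_pos: [346.1, 340.3, 228.0]
tcp_rot: [-3.142, -0.0, -2.936]
ft_force: [1.9, 1.0, -0.1]
opening: 0.496
grip_force: 0.0
```

>>> {"name": "step_arm", "arguments": {
  "plan": [
    [[0,0,0,0,-1],[0,0,0,0,-1],[0,0,0,0,-1]]
  ]
}}

```text
t: 1.02
eef_pos: [345.3, 342.2, 227.9]
tcp_rot: [3.141, -0.0, -2.941]
ft_force: [-0.1, 0.1, -0.1]
opening: 0.284
grip_force: 0.0
```

```bash
python3 - <<'E'
from h import *
c=env.get_calibration('wrist');import pickle
im=shot('wrist','w1');pickle.dump(c,open('w1.pkl','wb'))
to(505,-84,60,176)
to(470,80,200,176)
E
```

```text
shift [ -71.1 -450.2  167.9] turn 15.6 t 1.0667 pos [344.9 342.7 227.9] yaw -168.4 F [-0.   0.5 -0.1]
shift [ -69.8 -282.5   27.9] turn 15.6 t 1.0667 pos [344.9 342.7 227.9] yaw -168.4 F [-0.   0.5 -0.1]
```

View pics/w1.png

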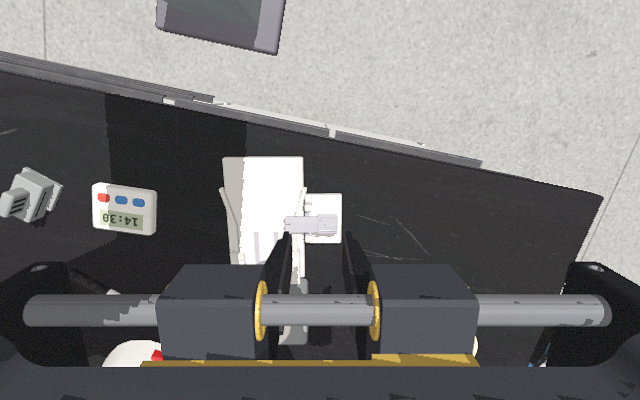

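The wrist view shows the stirrer's bed front corners at (223,157) and (303,157), with the catch pad near (327,225).

```bash
python3 - <<'E'
from h import *
import pickle
c=pickle.load(open('w1.pkl','rb'))
a=onz(c,223,157,12);b=onz(c,303.5,157,12);e=onz(c,299,262,12)
print(a,b,np.linalg.norm(a-b),onz(c,327,225,26))
d=(b-a)[:2];print('th from front',np.degrees(np.arctan2(d[1],d[0]))-90)
E
```

```text
[351.86410882 236.18143896  12.        ] [333.62524331 325.61552268  12.        ] 91.27492287319923 [403.71153269 367.35707268  26.        ]
th from front 11.526632189929657
```

>>> {"name": "step_arm", "arguments": {
  "plan": [
    [[-9,-36,4,2,-1],[-17,-71,7,4,-1],[-26,-106,10,6,-1],[-35,-141,14,8,-1],[-44,-177,17,10,-1],[-52,-212,21,12,-1],[-61,-247,24,14,-1],[-70,-282,28,16,-1]]
  ]
}}

```text
t: 1.73
eef_pos: [471.0, 79.9, 199.9]
tcp_rot: [3.141, 0.0, 3.065]
ft_force: [0.7, 1.7, 0.0]
opening: 0.004
grip_force: 0.0
```

>>> {"name": "step_arm", "arguments": {
  "plan": [
    [[0,0,0,0,-1]]
  ]
}}

```text
t: 1.82
eef_pos: [472.6, 77.3, 199.2]
tcp_rot: [-3.141, 0.0, 3.061]
ft_force: [-0.0, 0.5, 0.0]
opening: 0.005
grip_force: 0.0
```

```bash
python3 - <<'E'
from h import *
to(500,-85,130,176)
E
```

```text
shift [ -40.3 -159.6   69.2] turn -0.6 t 1.8167 pos [472.6  77.3 199.2] yaw 175.39 F [-0.   0.5  0. ]
```

>>> {"name": "step_arm", "arguments": {
  "plan": [
    [[-4,-32,10,0,-1],[-8,-64,20,0,-1],[-12,-96,30,0,-1],[-16,-128,40,0,-1],[-20,-160,50,-0.6,-1],[-20,-160,50,-0.6,-1]]
  ]
}}

```text
t: 2.32
eef_pos: [478.6, -83.2, 148.3]
tcp_rot: [3.142, -0.002, 3.075]
ft_force: [-0.9, 0.7, -0.0]
opening: 0.004
grip_force: 0.0
```

```bash
python3 - <<'E'
from h import *
import pickle
c=env.get_calibration('wrist')
im=shot('wrist','w2');pickle.dump(c,open('w2.pkl','wb'))
to(504,-84,40,176)
E
```

```text
shift [-25.7  -0.8 109. ] turn 0.1 t 2.3667 pos [478.4 -81.5 149. ] yaw 176.13 F [0.4 0.9 0.1]
```

View pics/w2.png

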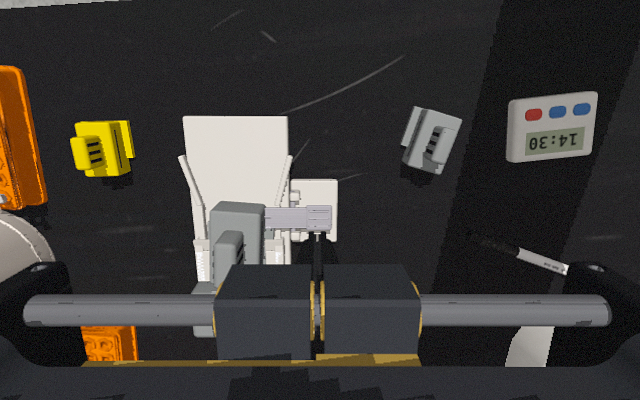

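The wrist view shows the bed front corners at (183,117) and (288,117), the pad centred at about (319,218), and the pack's rib near end at about (230,237).

```bash
python3 - <<'E'
from h import *
import pickle
c=pickle.load(open('w2.pkl','rb'))
a=onz(c,183.5,116.5,12);b=onz(c,288.5,116.5,12)
d=(b-a)[:2];th=np.arctan2(d[1],d[0])-np.pi/2;m=(a+b)[:2]/2
f=np.array([np.cos(th),np.sin(th)])
print(a,b,np.linalg.norm(d),'th',np.degrees(th),'origin',m+115*f)
for u in((307,206),(331,206),(307,231),(331,231),(319,218.5)): print('pad',onz(c,*u,26).round(1))
print('body rear corners',onz(c,209,203,46).round(1),onz(c,266,206,46).round(1))
E
```

```text
[ 407.13783527 -193.44913488   12.        ] [ 413.11816855 -102.3268779    12.        ] 91.31829007202374 th -3.754924174956728 origin [ 524.88113125 -155.41922851]
pad [491.3 -91.6  26. ]
pad [492.8 -70.2  26. ]
pad [515.3 -93.4  26. ]
pad [516.7 -71.5  26. ]
pad [503.9 -81.7  26. ]
body rear corners [ 477.  -171.7   46. ] [ 482.8 -124.7   46. ]
```

>>> {"name": "step_arm", "arguments": {
  "plan": [
    [[-9,0,38,0,-1],[-18,0,76,0,-1],[-25.5,0.5,105,0,-1],[-25.5,0.5,114,0,-1],[-25.5,0.5,116,0,-1],[-25.5,0.5,118,0,-1],[-25.5,0.5,120,0,-1]]
  ]
}}

```text
t: 2.95
eef_pos: [504.3, -81.6, 31.4]
tcp_rot: [-3.141, 0.002, 3.076]
ft_force: [0.4, 0.0, 0.4]
opening: 0.004
grip_force: 0.0
```

```bash
python3 - <<'E'
from h import *
to(504,-82.5,26,176)
E
```

```text
shift [ 0.2 -0.9  5.4] turn 0.3 t 2.95 pos [504.3 -81.6  31.4] yaw 176.26 F [0.4 0.  0.4]
```

>>> {"name": "step_arm", "arguments": {
  "plan": [
    [[0,-0.5,2,0,-1],[0,-0.5,4,0,-1],[0,-0.5,6,0,-1],[0,-0.5,7,0,-1],[0,-0.5,8,0,-1],[0,-0.5,8,0,-1]]
  ]
}}

```text
t: 3.45
eef_pos: [504.0, -82.8, 22.2]
tcp_rot: [3.142, 0.001, 3.075]
ft_force: [-0.0, -0.5, 0.1]
opening: 0.003
grip_force: 0.0
```

>>> {"name": "step_arm", "arguments": {
  "plan": [
    [[0,0,1,0,-1],[0,0,2,0,-1],[0,0,3,0,-1],[0,0,3,0,-1]]
  ]
}}

```text
t: 3.78
eef_pos: [503.9, -82.7, 18.9]
tcp_rot: [3.141, 0.0, 3.075]
ft_force: [1.2, 2.8, 5.1]
opening: 0.007
grip_force: 2.7
```

>>> {"name": "step_arm", "arguments": {
  "plan": [
    [[0,0,1,0,-1],[0,0,2,0,-1],[0,0,2,0,-1]]
  ]
}}

```text
t: 4.03
eef_pos: [504.0, -82.7, 18.1]
tcp_rot: [-3.142, 0.001, 3.075]
ft_force: [-3.2, 4.5, 22.5]
opening: 0.006
grip_force: 11.4
```

>>> {"name": "step_arm", "arguments": {
  "plan": [
    [[0,0,1,0,-1],[0,0,2,0,-1],[0,0,2,0,-1]]
  ]
}}

```text
t: 4.28
eef_pos: [504.2, -82.7, 17.4]
tcp_rot: [-3.141, 0.002, 3.075]
ft_force: [-6.6, 6.3, 43.6]
opening: 0.008
grip_force: 21.3
```

At the hard stop, so the pad is fully down. I'll lift off and check that the pack popped out.

>>> {"name": "step_arm", "arguments": {
  "plan": [
    [[0,0,-3,0,-1],[0,0,-25,0,-1],[5,-5,-60,0,-0.3],[10,-10,-95,0,-0.2],[15,-10,-110,0,-0.2],[20,-10,-115,0,-0.2],[20,-10,-115,0,-0.2]]
  ]
}}

```text
t: 4.87
eef_pos: [482.6, -91.5, 130.6]
tcp_rot: [-3.141, 0.001, 3.075]
ft_force: [1.0, -0.4, 0.5]
opening: 0.296
grip_force: 0.0
```

```bash
python3 - <<'E'
from h import *
import pickle
c=env.get_calibration('wrist')
im=shot('wrist','w3');pickle.dump(c,open('w3.pkl','wb'))
to(505,-155,120,176)
E
```

```text
shift [-26.5 -62.    9.6] turn 0.2 t 4.9167 pos [482.7 -91.4 129.6] yaw 176.19 F [ 0.1 -0.3 -0.1]
```

View pics/w3.png

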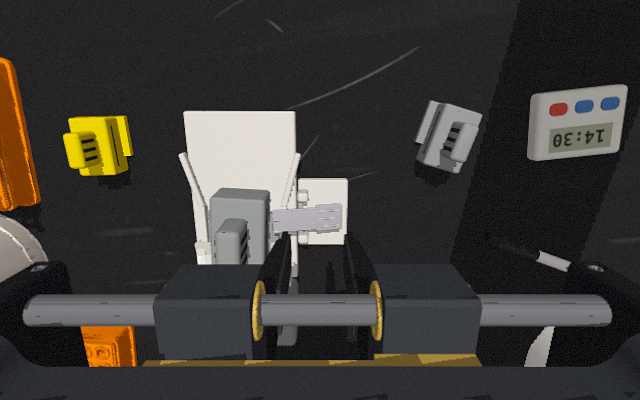

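The pack has moved out: its body's rear edge is now at (212–270,190) and the rib's rear end at (218–248,221).

```bash
python3 - <<'E'
from h import *
import pickle
c=pickle.load(open('w3.pkl','rb'))
for u in((212,189.5),(270,189.5)): print('body',onz(c,*u,46).round(1))
for u in((219,221),(248,221)): print('rib',onz(c,*u,81).round(1))
c2=pickle.load(open('w2.pkl','rb'))
for u in((211,203.5),(266,203.5)): print('body before',onz(c2,*u,46).round(1))
t=env.get_calibration('top');im=shot('top','top2')
E
```

```text
body [ 465.6 -169.9   46. ]
body [ 468.5 -125.4   46. ]
rib [ 479.3 -156.8   81. ]
rib [ 480.7 -137.1   81. ]
body before [ 477.6 -170.1   46. ]
body before [ 480.6 -124.5   46. ]
```

```bash
python3 - <<'E'
from h import *
w=cv2.imread('pics/w3.png')[165:275,180:360]
t=cv2.imread('pics/top2.png')[145:235,375:445]
cv2.imwrite('pics/crop2.png',np.hstack([cv2.resize(w,(504,308),interpolation=cv2.INTER_CUBIC),cv2.resize(t,(240,308),interpolation=cv2.INTER_CUBIC)]))
E
```

```text
(no output)
```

View pics/crop2.png

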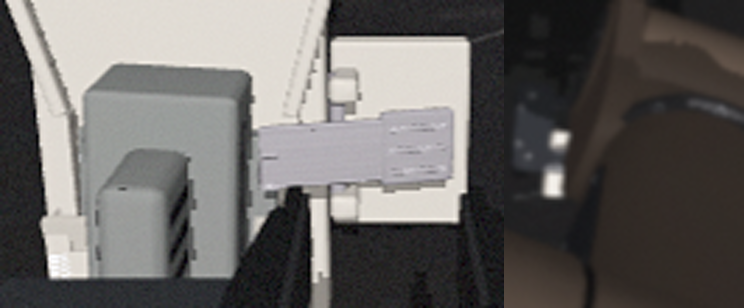

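```bash
python3 - <<'E'
from h import *
import pickle
c=pickle.load(open('w3.pkl','rb'))
for u in((210.7,197.5),(265.7,197.5)): print('body',onz(c,*u,46).round(1))
print('bottom',onz(c,240,188.2,12))
for u in((215.7,231.5),(240.5,231.5)): print('rib',onz(c,*u,81).round(1))
to(503,-154,62,176)
E
```

```text
body [ 471.9 -171.8   46. ]
body [ 474.7 -129.4   46. ]
bottom [ 474.386726   -156.73760139   12.        ]
rib [ 486.8 -160.2   81. ]
rib [ 487.9 -143.2   81. ]
shift [-24.4 -61.2  67. ] turn 0.2 t 4.9667 pos [482.7 -91.3 129. ] yaw 176.2 F [ 0.2 -0.1 -0.8]
```

>>> {"name": "step_arm", "arguments": {
  "plan": [
    [[-14,-30,10,0,-0.2],[-28,-61,20,0,-0.2],[-28,-61,28,0,-0.2],[-28,-61,52,0,-0.2],[-28,-61,70,0,-0.2],[-28,-61,76,0,-0.2],[-28,-61,76,0,-0.2]]
  ]
}}

```text
t: 5.55
eef_pos: [506.0, -153.5, 51.5]
tcp_rot: [3.14, -0.005, 3.075]
ft_force: [-0.1, -0.7, 0.3]
opening: 0.399
grip_force: 0.0
```

>>> {"name": "step_arm", "arguments": {
  "plan": [
    [[0,0,0,0,-0.9],[0,0,0,0,-0.9],[0,0,0,0,-0.9],[0,0,0,0,-0.9],[0,0,0,0,-0.9]]
  ]
}}

```text
t: 5.97
eef_pos: [507.5, -154.9, 54.7]
tcp_rot: [-3.14, 0.002, 3.076]
ft_force: [-0.4, -7.2, -2.6]
opening: 0.188
grip_force: 29.9
```

>>> {"name": "step_arm", "arguments": {
  "plan": [
    [[3,-1,0,0,-0.9],[7,-1.5,0,0,-0.9],[12,-1.5,0,0,-0.9],[17,-1.5,0,0,-0.9],[22,-1.5,0,0,-0.9],[27,-1.5,0,0,-0.9],[32,-1.5,0,0,-0.9]]
  ]
}}

```text
t: 6.55
eef_pos: [474.7, -153.5, 54.2]
tcp_rot: [-3.142, 0.001, 3.075]
ft_force: [2.2, -1.2, -0.5]
opening: 0.187
grip_force: 30.0
```

>>> {"name": "step_arm", "arguments": {
  "plan": [
    [[6,0,0,0,-0.9],[12,0,0,0,-0.9],[18,0,0,0,-0.9],[24,0,0,0,-0.9],[30,0,0,0,-0.9],[36,0,0,0,-0.9],[39,0,0,0,-0.9],[39,0,0,0,-0.9]]
  ]
}}

```text
t: 7.22
eef_pos: [435.2, -150.8, 54.0]
tcp_rot: [3.141, -0.001, 3.075]
ft_force: [-1.0, -0.2, 6.8]
opening: 0.192
grip_force: 30.0
```

>>> {"name": "step_arm", "arguments": {
  "plan": [
    [[0,0,-4,0,-0.9],[0,0,-12,0,-0.9],[0,0,-24,0,-0.9],[0,0,-40,0,-0.9],[0,0,-55,0,-0.9],[0,0,-66,0,-0.9],[0,0,-70,0,-0.9],[0,0,-70,0,-0.9]]
  ]
}}

```text
t: 7.88
eef_pos: [436.4, -151.0, 124.9]
tcp_rot: [-3.141, 0.001, 3.076]
ft_force: [-0.3, -0.3, -1.0]
opening: 0.188
grip_force: 30.0
```

```bash
python3 - <<'E'
from h import *
to(455,70,125,185)
E
```

```text
shift [-4.000e+00  2.217e+02 -1.000e-01] turn -8.8 t 7.8833 pos [ 436.4 -151.   124.9] yaw 176.22 F [-0.3 -0.3 -1. ]
```

>>> {"name": "step_arm", "arguments": {
  "plan": [
    [[-1,20,0,-1,-0.9],[-2,50,0,-2,-0.9],[-3,80,0,-3,-0.9],[-4,110,0,-4,-0.9],[-4,140,0,-5,-0.9],[-4,170,0,-7,-0.9],[-4,200,0,-8,-0.9],[-4,222,0,-9,-0.9]]
  ]
}}

```text
t: 8.55
eef_pos: [454.3, 72.4, 123.3]
tcp_rot: [3.141, -0.001, -3.049]
ft_force: [0.5, 0.6, -1.1]
opening: 0.19
grip_force: 30.0
```

```bash
python3 - <<'E'
from h import *
to(371,285,125,191.75)
E
```

```text
shift [ 63.2 219.4  -1.7] turn -6.4 t 8.55 pos [454.3  72.4 123.3] yaw -174.7 F [ 0.5  0.6 -1.1]
```

>>> {"name": "step_arm", "arguments": {
  "plan": [
    [[8,30,0,-1,-0.9],[17,60,0,-2,-0.9],[26,90,0,-3,-0.9],[35,120,0,-4,-0.9],[44,150,0,-5,-0.9],[52,180,0,-6,-0.9],[60,208,0,-6.4,-0.9],[63,219,0,-6.4,-0.9]]
  ]
}}

```text
t: 9.22
eef_pos: [370.7, 285.0, 123.4]
tcp_rot: [-3.142, -0.001, -2.937]
ft_force: [-0.8, -1.1, -0.7]
opening: 0.189
grip_force: 30.0
```

>>> {"name": "step_arm", "arguments": {
  "plan": [
    [[0,0,0,0,-0.9],[0,0,0,0,-0.9]]
  ]
}}

```text
t: 9.38
eef_pos: [371.9, 282.5, 123.5]
tcp_rot: [-3.141, -0.001, -2.938]
ft_force: [-0.4, 1.1, -0.6]
opening: 0.188
grip_force: 30.0
```

```bash
python3 - <<'E'
from h import *
import pickle
c=env.get_calibration('wrist')
im=shot('wrist','w4');pickle.dump(c,open('w4.pkl','wb'))
to(371,285,57,191.75)
E
```

```text
shift [ 0.6  3.2 66.6] turn -0.1 t 9.4333 pos [372.3 282.  123.6] yaw -168.39 F [-0.2 -0.  -1.3]
```

View pics/w4.png

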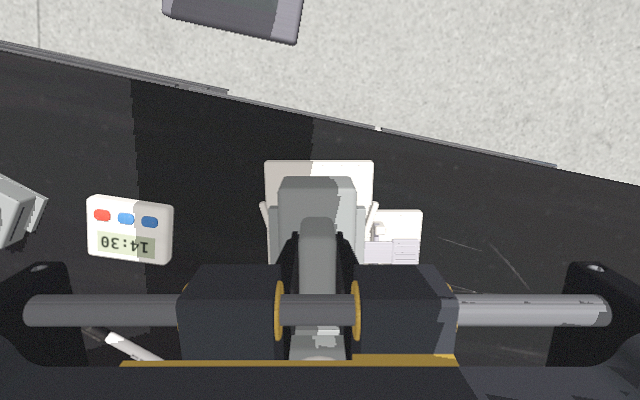

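The pack hangs upright and aligned over the stirrer's bed, whose front corners are at (265,160) and (374,160).

```bash
python3 - <<'E'
from h import *
import pickle
c=pickle.load(open('w4.pkl','rb'))
a=onz(c,264,160,12);b=onz(c,374,160,12);m=(a+b)/2
w=env.state()['tcp_rot'][2];p=env.state()['eef_pos'];d=m-p
print(m,np.linalg.norm(b-a),'tool x,y of front mid',d[0]*np.cos(w)+d[1]*np.sin(w),d[0]*np.sin(w)-d[1]*np.cos(w))
E
```

```text
[342.24174719 279.26403716  12.        ] 91.24751336512243 tool x,y of front mid 29.959037174363253 3.349353133137659
```

>>> {"name": "step_arm", "arguments": {
  "plan": [
    [[0,1,15,0,-0.9],[0,3,35,0,-0.9],[0,3.3,52,0,-0.9],[0,3.3,60,0,-0.9],[0,3.3,64,0,-0.9],[0,3.3,66,0,-0.9],[0,3.3,68,0,-0.9],[0,3.3,68,0,-0.9]]
  ]
}}

```text
t: 10.1
eef_pos: [371.9, 285.8, 56.3]
tcp_rot: [3.141, 0.001, -2.939]
ft_force: [-0.1, -0.8, -0.6]
opening: 0.185
grip_force: 30.0
```

>>> {"name": "step_arm", "arguments": {
  "plan": [
    [[0,0,1,0,-0.9],[0,0,1,0,-0.9]]
  ]
}}

```text
t: 10.27
eef_pos: [371.7, 286.0, 55.4]
tcp_rot: [3.141, 0.001, -2.939]
ft_force: [0.2, -0.5, -0.4]
opening: 0.188
grip_force: 30.0
```

>>> {"name": "step_arm", "arguments": {
  "plan": [
    [[0,0,0.7,0,-0.9],[0,0,1.3,0,-0.9],[0,0,1.3,0,-0.9]]
  ]
}}

```text
t: 10.52
eef_pos: [371.7, 286.0, 54.0]
tcp_rot: [3.141, 0.001, -2.939]
ft_force: [0.4, -0.3, 4.1]
opening: 0.188
grip_force: 30.0
```

>>> {"name": "step_arm", "arguments": {
  "plan": [
    [[-4,0,-0.3,0,-0.9],[-9,0,-0.3,0,-0.9],[-14,0,-0.3,0,-0.9],[-19,0,-0.3,0,-0.9],[-24,0,-0.3,0,-0.9],[-29,0,-0.3,0,-0.9],[-30,0,-0.3,0,-0.9]]
  ]
}}

```text
t: 11.1
eef_pos: [401.8, 292.1, 54.0]
tcp_rot: [3.141, 0.0, -2.939]
ft_force: [-2.9, -1.2, 5.5]
opening: 0.191
grip_force: 30.0
```

>>> {"name": "step_arm", "arguments": {
  "plan": [
    [[-3,0,0,0,-0.9],[-6,0,0,0,-0.9],[-9,0,0,0,-0.9],[-12,0,0,0,-0.9],[-15,0,0,0,-0.9],[-18,0,0,0,-0.9],[-20,0,0,0,-0.9],[-20,0,0,0,-0.9]]
  ]
}}

```text
t: 11.77
eef_pos: [421.1, 296.1, 54.0]
tcp_rot: [3.141, 0.001, -2.939]
ft_force: [-0.4, -0.6, 3.9]
opening: 0.189
grip_force: 30.0
```

>>> {"name": "step_arm", "arguments": {
  "plan": [
    [[-1.5,0,0,0,-0.9],[-3,0,0,0,-0.9],[-4.5,0,0,0,-0.9],[-6,0,0,0,-0.9],[-6,0,0,0,-0.9]]
  ]
}}

```text
t: 12.18
eef_pos: [426.6, 297.2, 54.0]
tcp_rot: [3.142, 0.0, -2.939]
ft_force: [-1.9, -1.9, 4.0]
opening: 0.186
grip_force: 30.0
```

>>> {"name": "step_arm", "arguments": {
  "plan": [
    [[-1,0,0,0,-0.9],[-2,0,0,0,-0.9],[-3,0,0,0,-0.9],[-4,0,0,0,-0.9],[-4,0,0,0,-0.9]]
  ]
}}

```text
t: 12.6
eef_pos: [429.2, 297.7, 54.1]
tcp_rot: [-3.141, -0.002, -2.939]
ft_force: [-7.4, -1.1, 9.7]
opening: 0.187
grip_force: 30.0
```

>>> {"name": "step_arm", "arguments": {
  "plan": [
    [[-1,0,0,0,-0.9],[-2,0,0,0,-0.9],[-3,0,0,0,-0.9],[-3,0,0,0,-0.9]]
  ]
}}

```text
t: 12.93
eef_pos: [431.9, 298.3, 54.1]
tcp_rot: [-3.141, -0.003, -2.939]
ft_force: [-9.0, -1.8, 10.4]
opening: 0.185
grip_force: 30.0
```

>>> {"name": "step_arm", "arguments": {
  "plan": [
    [[-0.7,0,-0.3,0,-0.9],[-1.4,0,-0.5,0,-0.9],[-2,0,-0.5,0,-0.9],[-2,0,-0.5,0,-0.9]]
  ]
}}

```text
t: 13.27
eef_pos: [433.5, 298.6, 54.2]
tcp_rot: [-3.141, -0.004, -2.939]
ft_force: [-8.9, -0.5, 4.2]
opening: 0.186
grip_force: 30.0
```

>>> {"name": "step_arm", "arguments": {
  "plan": [
    [[-0.7,0,0,0,-0.9],[-1.4,0,0,0,-0.9],[-2,0,0,0,-0.9],[-2,0,0,0,-0.9]]
  ]
}}

```text
t: 13.6
eef_pos: [435.3, 299.0, 54.2]
tcp_rot: [-3.141, -0.004, -2.939]
ft_force: [-10.6, -1.2, 6.2]
opening: 0.186
grip_force: 30.0
```

>>> {"name": "step_arm", "arguments": {
  "plan": [
    [[-0.7,0,0,0,-0.9],[-1.4,0,0,0,-0.9],[-2,0,0,0,-0.9],[-2,0,0,0,-0.9]]
  ]
}}

```text
t: 13.93
eef_pos: [437.1, 299.4, 54.2]
tcp_rot: [-3.141, -0.004, -2.939]
ft_force: [-11.4, -1.2, 6.7]
opening: 0.186
grip_force: 30.0
```

>>> {"name": "step_arm", "arguments": {
  "plan": [
    [[-0.5,0,0,0,-0.9],[-1,0,0,0,-0.9],[-1,0,0,0,-0.9]]
  ]
}}

```text
t: 14.18
eef_pos: [438.0, 299.5, 54.2]
tcp_rot: [-3.141, -0.005, -2.939]
ft_force: [-11.2, -1.0, 7.4]
opening: 0.185
grip_force: 30.0
```

>>> {"name": "step_arm", "arguments": {
  "plan": [
    [[-0.5,0,0,0,-0.9],[-1,0,0,0,-0.9],[-1,0,0,0,-0.9]]
  ]
}}

```text
t: 14.43
eef_pos: [438.9, 299.7, 54.2]
tcp_rot: [-3.141, -0.005, -2.939]
ft_force: [-11.6, -1.1, 7.7]
opening: 0.188
grip_force: 30.0
```

>>> {"name": "step_arm", "arguments": {
  "plan": [
    [[-0.5,0,0,0,-0.9],[-1,0,0,0,-0.9],[-1,0,0,0,-0.9]]
  ]
}}

```text
t: 14.68
eef_pos: [440.5, 300.0, 54.2]
tcp_rot: [-3.141, -0.004, -2.939]
ft_force: [-8.3, -1.0, 5.6]
opening: 0.188
grip_force: 30.0
```

The force fell from 11.6 to 8.3 N with a small jump forward, which looks like the click. I'll check with a gentle pull back: a shut catch should hold the pack against the pin.

>>> {"name": "step_arm", "arguments": {
  "plan": [
    [[0.7,0,0,0,-0.9],[1.5,0,0,0,-0.9],[1.5,0,0,0,-0.9]]
  ]
}}

```text
t: 14.93
eef_pos: [440.1, 300.0, 54.2]
tcp_rot: [-3.142, -0.001, -2.939]
ft_force: [-3.2, -0.1, -1.0]
opening: 0.19
grip_force: 30.0
```

>>> {"name": "step_arm", "arguments": {
  "plan": [
    [[0.7,0,0,0,-0.9],[1.5,0,0,0,-0.9],[1.5,0,0,0,-0.9]]
  ]
}}

```text
t: 15.18
eef_pos: [439.7, 299.9, 54.4]
tcp_rot: [3.141, 0.001, -2.939]
ft_force: [1.1, -0.5, -5.2]
opening: 0.188
grip_force: 30.0
```

>>> {"name": "step_arm", "arguments": {
  "plan": [
    [[0.7,0,0,0,-0.9],[1.5,0,0,0,-0.9],[1.5,0,0,0,-0.9]]
  ]
}}

```text
t: 15.43
eef_pos: [439.0, 299.8, 54.7]
tcp_rot: [3.141, 0.003, -2.939]
ft_force: [5.8, -0.7, -6.1]
opening: 0.185
grip_force: 30.0
```

The catch holds: a 6 N pull on top of the pin's push doesn't free the pack. I'll relax, open and lift off.

>>> {"name": "step_arm", "arguments": {
  "plan": [
    [[-1.5,0,0.5,0,-0.9],[-1.5,0,0.5,0,-0.9],[-1.5,0,0.5,0,-0.3],[-1.5,0,0.5,0,-0.2],[-1.5,0,0.5,0,-0.2],[-1.5,0,0.5,0,-0.2],[-1.5,0,0.5,0,-0.2]]
  ]
}}

```text
t: 16.02
eef_pos: [439.1, 299.9, 54.1]
tcp_rot: [3.141, -0.0, -2.939]
ft_force: [-1.0, -0.1, -0.2]
opening: 0.392
grip_force: 0.0
```

>>> {"name": "step_arm", "arguments": {
  "plan": [
    [[0,0,-5,0,-0.2],[0,0,-20,0,-0.2],[0,0,-40,0,-0.2],[5,0,-70,0,-0.2],[15,0,-90,0,-0.2],[25,0,-110,0,-0.2],[30,0,-120,0,-0.2],[30,0,-120,0,-0.2]]
  ]
}}

```text
t: 16.68
eef_pos: [409.7, 294.0, 176.1]
tcp_rot: [3.141, 0.003, -2.939]
ft_force: [0.2, -0.0, 1.1]
opening: 0.403
grip_force: 0.0
```

```bash
python3 - <<'E'
from h import *
im=shot('wrist','w5')
s=cv2.resize(im[130:280,150:490],(800,353),interpolation=cv2.INTER_CUBIC)
cv2.imwrite('pics/w5c.png',s)
E
```

```text
(no output)
```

View pics/w5c.png

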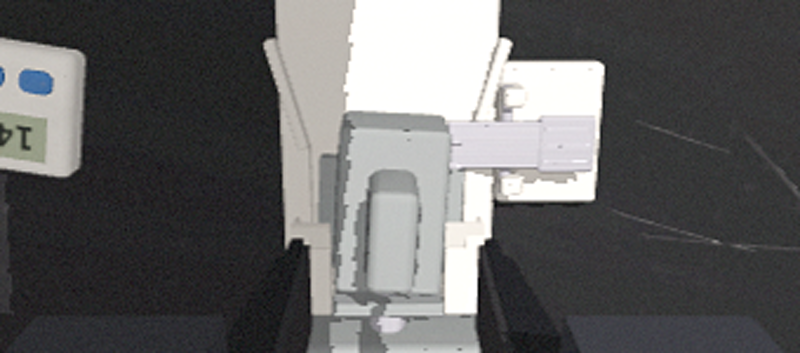

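The pack is seated. The catch lever lies level, with its tooth at crop (450,145) just behind the flange, which starts at about y=168. The gripper is clear and the timer is in place.

```bash
python3 -c "
from cell import env
print(env.job_done())"
```

```text
the job is handed in; nothing more can be done
None
```

The pack is out of the charger and locked in the stirrer: I felt the click, it held against a gentle pull back, the gripper is clear, and the job was handed in at about 17 s of the allowed 72 s (no verdict was returned).

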